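# Turn the tumbling mixer's wheel, spoke by spoke, until the sample tube stands upright

## Task

Turn the tumbling mixer's wheel clockwise, as seen from the robot's side, until the red-capped sample tube on its rim points straight up at the top of the wheel, ready to be opened: push the spokes round gently with the fingertips, one spoke after another, and come clear of it. Do not grip or force the spokes, do not spin the wheel fast, do not touch the sample tube, and leave the beaker, the amber jar and the cardboard canister standing where they are.

Things in the scene. Friction and masses are not known exactly. Their poses are not given: they have to be found in the camera images.
- hub (a point): Centre of the mixer's wheel, 190 mm above the bench, fixed on the stand. x: the wheel's axle, level, pointing from the robot's side to the column behind; y: left seen from the robot's side; z up. The wheel lies in this y-z plane: black hub 44 mm in diameter, 26 mm long, and an aluminium rim, a 12 mm round bar bent to a ring of 115 mm centre-line radius. The gaps between spokes are open.
- guard_top (a point): Middle of the top edge of the white splash guard: an upright panel 4 mm thick, 280 mm wide, standing 55 mm before the wheel's plane (robot's side) up to 161 mm above the bench, 29 mm below the hub's centre. It screens the wheel's lower part from the front. Axes as hub.
- column_top (a point): Middle of the top of the grey column behind the wheel, 85 mm behind the wheel's plane and 219 mm above the bench; 35 mm deep, 50 mm wide; a 28 mm axle runs from it to the hub. Stand and white base plate (16 mm thick, from 95 mm before to 125 mm behind the hub, 160 mm to each side) are fixed to the bench. Axes as hub.
- wheel (a joint): Wheel angle, rad: 0 with the tube straight up, growing clockwise seen from the robot's side (top goes right, right side goes down). Starts at -4.8 to -3.6; end stops at -5.2 and +0.9, so it cannot reach the top the other way round. Stiff: 0.16 N m of friction, about 2 N on a spoke 75 mm from the centre; stays where it is left. A small overshoot can be pushed back.
- tube_cap (a point): Centre of the red cap's end on the sample tube, 164 mm from the wheel's centre, 12 mm behind the wheel's plane; z points outward along the tube. The tube is amber with a red cap, 20 mm in diameter (cap 23 mm), and stands outward from the rim, from 119 to 164 mm from the centre.
- wheel_centre (a point): The five round steel spokes, 10 mm in diameter, 72 degrees apart, from the hub to the rim, turning with the wheel; origin at the wheel's centre, x along the axle away from the robot's side, z along the spoke that leads to the sample tube.
- beaker: Glass beaker, 72 mm rim diameter, 95 mm high, loose; origin at the centre of its underside. A bystander.
- jar: Amber glass jar with black lid, 56 mm in diameter, 100 mm high, loose; origin at the centre of its underside. A bystander.
- vialcan: Cardboard canister, 44 mm in diameter, 110 mm high, loose; origin at the centre of its underside. A bystander.

How it is judged:
On the way, in this order (a step that is already met when the one before it is completed fails the run):
1. the wheel is being turned clockwise by fingers pushing a spoke ((contact force between the fingers and wheel_c0 above 0.3 N or contact force between the fingers and wheel_c1 above 0.3 N or contact force between the fingers and wheel_c2 above 0.3 N or contact force between the fingers and wheel_c3 above 0.3 N or contact force between the fingers and wheel_c4 above 0.3 N) and velocity of joint wheel above 0.02 rad/s).
2. the last quarter turn, too, is pushed clockwise by a spoke (all of step 1 and value of joint wheel above -1.5 rad).
At the end, for the whole second after the job is handed in: The wheel has been turned clockwise to within 0.12 rad (7 degrees) of the tube pointing straight up and is at rest; the beaker, jar and canister stand upright within 30 mm of where they were (value of joint wheel between -0.12 and 0.12 rad and angle between tube_cap's own z axis and vertical below 0.12 rad and velocity of joint wheel between -0.05 and 0.05 rad/s and distance of each of beaker, jar, vialcan from where it was at the start of the episode below 0.03 m and angle between each of beaker, jar, vialcan's own z axis and vertical below 0.2 rad); the robot touches nothing.
It fails at once if the sample tube is touched (over 1.5 N) (contact force between any of the fingers, the arm and wheel_c5 above 1.5 N or contact force between any of the fingers, the arm and wheel_c6 above 1.5 N).
It fails at once if a spoke is gripped or forced (over 35 N) (contact force between the fingers and wheel_c0 above 35 N or contact force between the fingers and wheel_c1 above 35 N or contact force between the fingers and wheel_c2 above 35 N or contact force between the fingers and wheel_c3 above 35 N or contact force between the fingers and wheel_c4 above 35 N).
It fails at once if the wheel is spun (over 5 rad/s) (velocity of joint wheel above 5 rad/s or velocity of joint wheel below -5 rad/s).
It fails at once if a bystander is shifted, lifted or knocked over (distance of any of beaker, jar, vialcan from where it was at the start of the episode above 0.03 m or angle between any of beaker, jar, vialcan's own z axis and vertical above 0.4 rad).
It also fails if it takes over 72 s, if anything falls off the work surface, if the arm or the gripper's body presses on something with over 40 N, if the wrist force passes 120 N, or if a joint passes its speed limit or range.

## Robot

A 6-joint arm with a two-finger parallel gripper is mounted at the origin on the work surface. World frame = base frame: x ahead of the robot, y to its left, z up, the work surface at z = 0. Lengths are in m, angles in rad, forces in N, time in s.
With the tool pointing down it reaches from about 0.25 to 0.725 m from the base axis. Payload 4 kg.
Tool frame: the origin (TCP) lies at the very end of the fingers, on their centre line; the grasp point (between the pads) lies 19 mm behind it; x points along the fingers, z is the direction in which the jaws open and shut, and the axes are right-handed (so a half turn about x gives the same grasp; the last joint's range is limited). The gripper opens to 85 mm and grips with 20 to 120 N. Pads are 22 mm wide; open, the fingers measure 114 mm over their backs; the gripper's body (76 mm by 85 mm) begins 54 mm behind the grasp point. The pads swing forward as they close: fully open they stand 13 mm farther back than shut.
Start: joints at [1.27, 0.241, 0.005, 1.335, 0, 1.571], TCP at [0.148, 0.478, 0.231] pointing down, gripper open.
Joint ranges: [-2.72, 2.72], [-1.05, 1.87], [-1.09, 1.28], [-1.99, 2.15], [-1.42, 1.44], [-3.14, 3.14]. Speed limits (rad/s): [2.79, 2.79, 3.14, 3.14, 3.14, 3.14].

## Interface

Orientations are given as a unit quaternion [x, y, z, w].
In Python, from workcell import bot gives the robot as it stands.
- The arm moves only by the tool apply_moves, never from a script. Its argument "targets" is one flat list of numbers, 7 for each row, row after row: the shift along the tool's x, y, z in units of 25 cm (1.0 is 25 cm), then the turn, a rotation vector about the tool's x, y, z in units of 0.5 rad (1.0 is 0.5 rad), then the opening, from 0 (shut) to 1 (fully open). In form: [tx, ty, tz, wx, wy, wz, claw, tx, ty, tz, wx, wy, wz, claw, ...]. A call has 1 to 12 rows; each row is the pose to reach, as a shift and turn from the pose commanded when the call began, along the tool's axes at that moment; what a row does not reach only later rows make up. A row lasts 1/12 s, in which the tool goes at most 41.7 mm and 7.16 degrees, less where a joint would pass 70% of its speed; a pose out of reach is approached as far as the arm can. A call with a number of a shift or a turn outside -1 to 1 is refused whole. A call with a gripper value outside its range is refused whole. The fingers move at their own pace and stop on an object; the grip force is fixed at half the most. Time passes only in rows, so rows that repeat a pose let the fingers close. It gives the time, the measured TCP pose, the force and the opening at its end, in the units of the state.
- bot.get_obs(): the state, without advancing time (a new reading comes with each control period).
- bot.camera(name): name is "scene" or "top" or "wrist"; returns (picture, depth): 384x512x3 uint8, red, green, blue; 384x512 float32, m along the optical axis (not along the pixel's ray), 0 where there is no reading.
- bot.camera_params(name): a dict with "fx", "fy", "cx", "cy" (pixels), "dist" ([k1, k2, p1, p2, k3] as OpenCV has them; the pictures are not rectified), "T" (4x4, takes a point from camera to world coordinates); the wrist camera has in their place "tool_from_camera" (4x4, takes a point from camera to tool coordinates, whose origin is the TCP and whose axes are the tool frame's). Camera axes: x right, y up, looking along -z (the intrinsics and any distortion apply to the point x, -y, -z); pixel columns grow to the right and rows downward; lengths in m; the calibration is good to about 2 mm. A picture is of the moment at which its call begins: read the wrist's pose just before it. camera_params takes no time and is no camera call.
- bot.job_done(): hands the job in, once; it reports no verdict.
The state is a dict: "clock": time; "joint_pos": joint angles; "joint_vel": joint speeds; "tau": joint torques, N m; "eef_pos": TCP position; "tool_rot": TCP orientation; "ft_force": force on the tool from outside, world axes, zero at the start; "ft_torque": the same for the moment, N m; "grip_width": finger opening in m.
Only numpy, scipy, OpenCV 4.12 (cv2) and the standard library are available. Lean on these libraries where they do the work, as an engineer would, in place of code of your own. Each camera call takes 0.05 s, during which the arm holds its last target.

## Working session

There is one attempt and no reset: what is moved stays moved. The work goes in short steps, Python scripts to look and compute and a tool call to move; the robot and the scene stay as the last step left them, time stands still between calls to the robot, and variables do not carry over. Pictures are saved under pics/ and viewed, and the job is handed in when it is done.

Besides the shell and the picture viewer there is one more tool, called by a JSON object that holds its "method" and its "body", one argument or row to a line. apply_moves: Moves the arm, as the interface text tells. Its arguments: {"type":"object","properties":{"targets":{"type":"array"}},"required":["targets"]}

```bash
mkdir -p pics; ls; python3 - <<'E'
from workcell import bot
import cv2,numpy as np
print(bot.get_obs())
for n in ["scene","top"]:
    p,d=bot.camera(n); cv2.imwrite(f"pics/{n}0.png",p[:,:,::-1]); np.save(f"pics/{n}0_d.npy",d); np.save(f"pics/{n}0_p.npy",p)
    print(n,bot.camera_params(n))
print(bot.camera_params("wrist"))
E
```

```text
pics
{'clock': 0.0, 'joint_pos': array([ 1.26998441e+00,  2.41422735e-01,  3.72668531e-03,  1.33517542e+00,
       -1.20100361e-06,  1.57079245e+00]), 'joint_vel': array([-0.00059847,  0.00051069,  0.0009223 , -0.00017309,  0.00190254,
        0.00045205]), 'tau': array([ 1.98110887e-03, -3.72314429e+01,  2.52410173e+01,  1.70143746e-02,
        1.15492448e-04,  1.43435408e-06]), 'eef_pos': array([0.14796412, 0.47695453, 0.230409  ]), 'tool_rot': array([-0.41987182,  0.56986422,  0.41900075,  0.5686834 ]), 'ft_force': array([-0.06447484, -0.15000909, -0.01598169]), 'ft_torque': array([-0.03064271,  0.00408524, -0.00125622]), 'grip_width': 0.08535403203493078}
scene {'fx': 376.39062731852056, 'fy': 376.39062731852056, 'cx': 260.7159191228464, 'cy': 185.37821376835856, 'dist': array([-0.02050755,  0.        ,  0.        ,  0.        ,  0.        ]), 'T': array([[-0.15352453, -0.83816766,  0.52335953,  1.1964537 ],
       [ 0.98809912, -0.12512257,  0.08946768,  0.1984623 ],
       [-0.00950483,  0.53086657,  0.84740211,  1.09398932],
       [ 0.        ,  0.        ,  0.        ,  1.  
[... 391 characters left out ...]
8734e-04,  6.42209259e-02,  9.97935411e-01,
         1.77072444e+00],
       [ 0.00000000e+00,  0.00000000e+00,  0.00000000e+00,
         1.00000000e+00]])}
{'fx': 323.05872481721207, 'fy': 323.05872481721207, 'cx': 253.95175461441946, 'cy': 193.62065938427202, 'dist': array([-0.0279717,  0.       ,  0.       ,  0.       ,  0.       ]), 'tool_from_camera': array([[-9.33953543e-05,  3.17906899e-01, -9.48121930e-01,
        -1.42723417e-01],
       [-1.98486745e-05,  9.48121934e-01,  3.17906902e-01,
         8.23755284e-02],
       [ 9.99999995e-01,  4.85099913e-05, -8.22401534e-05,
         9.67199795e-04],
       [ 0.00000000e+00,  0.00000000e+00,  0.00000000e+00,
         1.00000000e+00]])}
```

View pics/scene0.png

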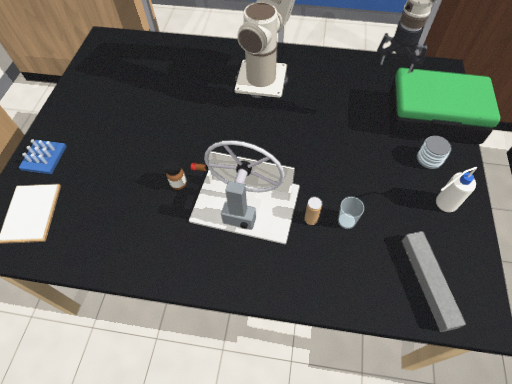

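View pics/top0.png

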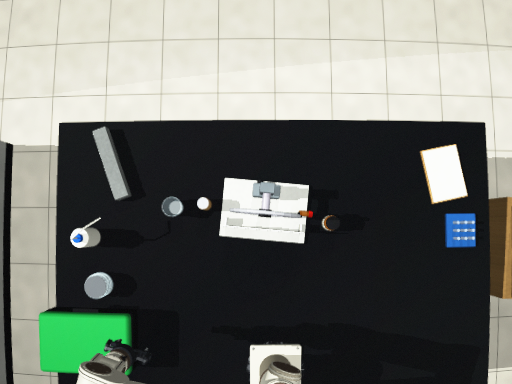

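```bash
cat > h.py <<'E'
import numpy as np,cv2
from workcell import bot
def cloud(name,d,P=None,T=None):
    P=P or bot.camera_params(name)
    K=np.array([[P['fx'],0,P['cx']],[0,P['fy'],P['cy']],[0,0,1]])
    v,u=np.mgrid[0:384,0:512]
    n=cv2.undistortPoints(np.stack([u,v],-1).reshape(-1,1,2).astype(np.float64),K,P['dist']).reshape(384,512,2)
    c=np.stack([n[...,0]*d,-n[...,1]*d,-d],-1)
    T=P['T'] if T is None else T
    w=c@T[:3,:3].T+T[:3,3]; w[d<=0]=np.nan
    return w
E
python3 - <<'E'
from h import *
for n in ["scene","top"]:
    p=np.load(f"pics/{n}0_p.npy").astype(int); w=cloud(n,np.load(f"pics/{n}0_d.npy"))
    x,y,z=w[...,0],w[...,1],w[...,2]
    red=(p[...,0]>110)&(p[...,1]<60)&(p[...,2]<60)&(x>.2)&(x<.8)&(abs(y)<.4)
    print(n,"red",red.sum(),np.nanmedian(w[red],0),np.nanmin(w[red],0),np.nanmax(w[red],0))
    plate=(abs(z-.016)<.006)&(x>.2)&(x<.9)&(abs(y)<.4)&(p.min(-1)>150)
    r=cv2.minAreaRect((w[plate][:,:2]*1000).astype(np.float32)); print("plate",plate.sum(),r,cv2.boxPoints(r).tolist(),np.median(z[plate]))
    col=(abs(z-.219)<.005)&(x>.3)&(x<.8)&(abs(y)<.3)
    r=cv2.minAreaRect((w[col][:,:2]*1000).astype(np.float32));print("z219",col.sum(),r)
    g=(abs(z-.161)<.004)&(x>.3)&(x<.8)&(abs(y)<.3)&(p.min(-1)>150)
    r=cv2.minAreaRect((w[g][:,:2]*1000).astype(np.float32));print("z161",g.sum(),r)
    tab=(abs(z)<.01)&(x>.3)&(x<.8)&(abs(y)<.3); print("table",np.median(z[tab]))
    hi=(z>.28)&(z<.32)&(x>.3)&(x<.8)&(abs(y)<.3); print("top rim",hi.sum(),np.median(w[hi],0),z[hi].max())
    # objects
    m=((z>.03)&(z<.14)&(x>.3)&(x<.8)&(abs(y)<.45)).astype(np.uint8)
    k,l,s,c=cv2.connectedComponentsWithStats(m)
    for i in range(1,k):
        if s[i,4]>20:
            q=w[l==i]; print(i,s[i],q.min(0).round(3),q.max(0).round(3))
E
```

```text
scene red 17 [ 0.59284404 -0.11153613  0.1690632 ] [ 0.57865084 -0.11667419  0.16182605] [ 0.59596932 -0.10393676  0.17588078]
plate 3491 ((612.4666137695312, 98.29942321777344), (592.0120239257812, 218.1920928955078), 87.6856918334961) [[491.50640869140625, -193.05972290039062], [709.5205688476562, -201.87060546875], [733.4268188476562, 389.6585693359375], [515.4126586914062, 398.4694519042969]] 0.015292319025381751
z219 245 ((636.736083984375, 38.82572937011719), (226.49722290039062, 109.02894592285156), 81.94254302978516)
z161 111 ((560.4410400390625, 53.126487731933594), (263.61334228515625, 62.266780853271484), 84.07772827148438)
table -0.0006713932691410074
top rim 259 [0.58930161 0.04789179 0.30045562] 0.31253082309796865
1 [208 156  29  10 170] [ 0.519 -0.087  0.099] [0.53  0.007 0.14 ]
2 [165 161  20  25 371] [ 0.528 -0.226  0.03 ] [ 0.583 -0.173  0.104]
3 [252 165  28  17 266] [0.532 0.058 0.071] [0.546 0.146 0.14 ]
4 [207 167  30  17 298] [ 0.519 -0.093  0.03 ] [0.587 0.003 0.139]
5 [245 171  49  28 516] [0.53  0.031 0.03 ] [0.603 0.188 0.14 ]
6 [305 197  17  25 311] [0.60
[... 596 characters left out ...]
3.0509643554688, 42.44214630126953), (229.0743408203125, 113.80256652832031), 88.05056762695312)
z161 72 ((560.5508422851562, 44.35472106933594), (280.98956298828125, 75.53099060058594), 89.52669525146484)
table -0.0005918002833225078
top rim 187 [0.58726581 0.0413691  0.30122036] 0.3155598666002519
1 [252 180  11  18 126] [0.65  0.049 0.037] [0.711 0.086 0.105]
2 [270 184  11  15  95] [ 0.644 -0.016  0.032] [0.694 0.019 0.135]
3 [162 197  21  19 166] [0.583 0.343 0.031] [0.648 0.41  0.103]
4 [197 197  14  13 141] [0.606 0.24  0.033] [0.648 0.282 0.119]
9 [323 215  17  16 216] [ 0.527 -0.226  0.033] [ 0.582 -0.175  0.11 ]
13 [299 224   3   8  23] [ 0.524 -0.092  0.032] [ 0.549 -0.085  0.07 ]
```

```bash
python3 - <<'E'
import cv2
a=cv2.imread('pics/top0.png')[160:260,150:350];cv2.imwrite('pics/t0c.png',cv2.resize(a,None,fx=4,fy=4))
a=cv2.imread('pics/scene0.png')[120:250,160:380];cv2.imwrite('pics/s0c.png',cv2.resize(a,None,fx=3.6,fy=3.6))
E
```

```text
(no output)
```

View pics/t0c.png

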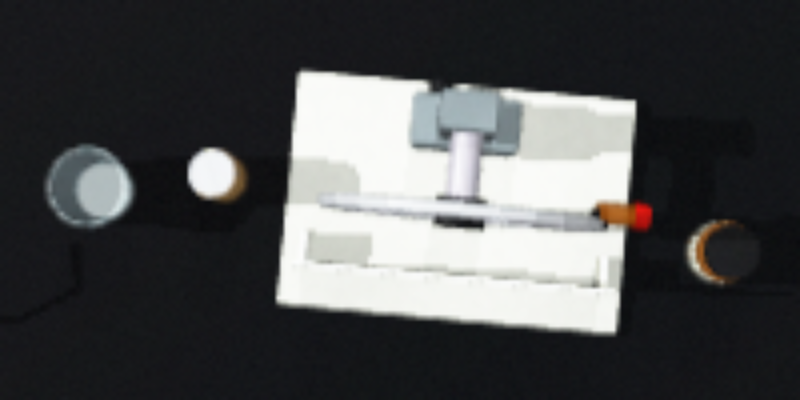

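View pics/s0c.png

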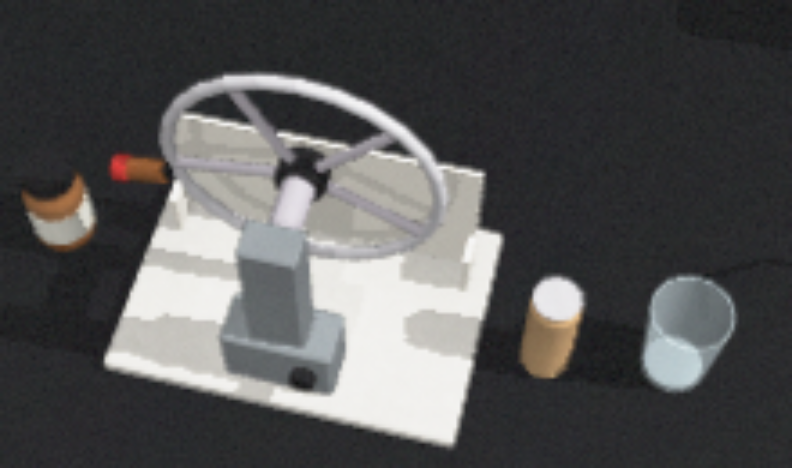

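```bash
python3 - <<'E'
from h import *
from scipy.optimize import least_squares
R=[]
for n in ["scene","top"]:
    p=np.load(f"pics/{n}0_p.npy").astype(int); w=cloud(n,np.load(f"pics/{n}0_d.npy"))
    x,y,z=w[...,0],w[...,1],w[...,2]
    plate=((abs(z-.016)<.006)&(x>.4)&(x<.8)&(abs(y-.035)<.18)&(p.min(-1)>40)).astype(np.uint8)
    plate=cv2.morphologyEx(plate,cv2.MORPH_OPEN,np.ones((3,3)))>0
    r=cv2.minAreaRect((w[plate][:,:2]*1000).astype(np.float32)); print("plate",r)
    m=(z>.175)&(z<.33)&(x>.53)&(x<.64)&(abs(y-.035)<.15)
    R.append(w[m])
    def res(q):
        cx,cy,yaw=q; a=w[m]-[cx,cy,.19]
        ax=np.array([np.cos(yaw),np.sin(yaw),0]); h=a@ax; rr=np.linalg.norm(a-np.outer(h,ax),axis=1)
        return np.hypot(h,rr-.115)-.006
    s=least_squares(res,[.585,.035,-.09],loss='soft_l1',f_scale=.003); print(n,m.sum(),s.x,np.median(abs(s.fun)))
    m2=(np.hypot(x-s.x[0],y-s.x[1])<.25)&(z>.03)&(z<.4)&(abs((x-s.x[0])*np.cos(s.x[2])+(y-s.x[1])*np.sin(s.x[2]))<.03)
    a=w-[*s.x[:2],.19]; ax=np.array([np.cos(s.x[2]),np.sin(s.x[2]),0]); ly=np.array([-np.sin(s.x[2]),np.cos(s.x[2]),0])
    Y=a@ly;Z=a[...,2];r=np.hypot(Y,Z);H=a@ax
    th=np.degrees(np.arctan2(-Y,Z)) # clockwise from top seen from robot
    sp=(r>.035)&(r<.1)&(abs(H)<.012)
    print("spoke hist",[(int(b),int(c)) for c,b in zip(*np.histogram(th[sp],bins=np.arange(-180,181,6))) if c])
    tu=(r>.13)&(r<.17)&(abs(H-.012)<.02); print("tube",tu.sum(),np.median(th[tu]),np.median(H[tu]))
E
```

```text
plate ((603.7158813476562, 42.53266906738281), (321.0340270996094, 218.5245819091797), 85.07804107666016)
scene 1015 [ 0.58991161  0.03897934 -0.06447452] 0.00674318107450023
spoke hist [(-120, 13), (-114, 49), (-108, 7), (-54, 7), (-48, 51), (-42, 2), (6, 1), (12, 7), (18, 44), (24, 16), (90, 10), (96, 54), (102, 5)]
tube 68 97.49216011606921 0.009296376323069715
plate ((603.3377685546875, 41.996978759765625), (319.0973815917969, 218.42990112304688), 84.68064880371094)
top 455 [ 0.58876524  0.02429104 -0.09886042] 0.009893783587172378
spoke hist [(-114, 6), (-108, 3), (-90, 1), (-84, 1), (-78, 1), (-72, 1), (-66, 1), (-60, 2), (-54, 2), (-6, 1), (36, 1), (42, 1), (66, 1), (72, 1), (90, 1), (96, 6), (102, 3), (108, 2), (120, 2), (126, 2), (132, 1), (144, 2), (150, 2), (174, 1)]
tube 93 -42.1342452701953 0.0007650023186143275
```

```bash
cat >> h.py <<'E'
from scipy.spatial.transform import Rotation as Ro
HUB=np.array([.5886,.0435,.19]); YAW=-.089
AX=np.array([np.cos(YAW),np.sin(YAW),0]); LY=np.array([-np.sin(YAW),np.cos(YAW),0]); UP=np.array([0,0,1.])
def tool(pitch,yaw=YAW):
    x=np.cos(pitch)*np.array([np.cos(yaw),np.sin(yaw),0])-np.sin(pitch)*UP
    z=-np.array([-np.sin(yaw),np.cos(yaw),0]); y=np.cross(z,x)
    return Ro.from_matrix(np.stack([x,y,z],1))
def wp(h,r,th): # wheel coords, th deg clockwise from top
    t=np.radians(th); return HUB+h*AX-r*np.sin(t)*LY+r*np.cos(t)*UP
def rel(p0,R0,p,R): # row numbers
    return np.r_[R0.inv().apply(np.array(p)-p0)/.25,(R0.inv()*R).as_rotvec()/.5]
def now():
    o=bot.get_obs(); return o,o['eef_pos'],Ro.from_quat(o['tool_rot'])
E
python3 - <<'E'
from h import *
o,p,R=now(); print(R.as_matrix().round(3))
for pt in (30,45): print(rel(p,R,wp(-.1,.075,0),tool(np.radians(pt))))
E
```

```text
[[-0.001 -0.955  0.296]
 [-0.002  0.296  0.955]
 [-1.     0.    -0.002]]
[-0.13573777 -1.80611873 -1.21824158  5.11767459 -2.9554434   0.31902926]
[-0.13573777 -1.80611873 -1.21824158  5.43979128 -2.25393823  0.24475371]
```

```bash
cat >> h.py <<'E'
from scipy.spatial.transform import Slerp
def tool(pitch,yaw=YAW):
    x=np.cos(pitch)*np.array([np.cos(yaw),np.sin(yaw),0])-np.sin(pitch)*UP
    y=np.array([-np.sin(yaw),np.cos(yaw),0]); z=np.cross(x,y)
    return Ro.from_matrix(np.stack([x,y,z],1))
PT=np.radians(32)
def tip(r,th,ins=.022): return wp(0,r,th)+ins*tool(PT).as_matrix()[:,0]
E
python3 - <<'E'
from h import *
o,p,R=now()
G=tool(PT); print((R.inv()*G).as_rotvec())
goal=tip(.068,-70)-.12*AX+.03*UP; print(goal)
S=Slerp([0,1],Ro.concatenate([R,G]))
P=lambda s:(1-s)*p+s*goal+np.array([0,0,.08])*np.sin(np.pi*s)
for i in range(4):
    s0,s1=i/4,(i+1)/4; print(P(s1).round(3),rel(P(s0),S(s0),P(s1),S(s1)).round(2))
E
```

```text
[ 1.23450837 -0.84813496 -0.68277495]
[0.49333768 0.11615381 0.23159915]
[0.234 0.387 0.287] [-0.23 -0.44 -0.24  0.62 -0.42 -0.34]
[0.321 0.297 0.311] [-0.05 -0.5  -0.08  0.62 -0.42 -0.34]
[0.407 0.206 0.288] [ 0.2  -0.47 -0.01  0.62 -0.42 -0.34]
[0.493 0.116 0.232] [ 0.38 -0.4  -0.02  0.62 -0.42 -0.34]
```

{"method": "apply_moves", "body": {
  "targets": [-0.08, -0.15, -0.08, 0.2, -0.14, -0.11, 0, -0.15, -0.3, -0.16, 0.4, -0.28, -0.22, 0, -0.23, -0.44, -0.24, 0.62, -0.42, -0.34, 0, -0.23, -0.44, -0.24, 0.62, -0.42, -0.34, 0, -0.23, -0.44, -0.24, 0.62, -0.42, -0.34, 0]
}}

```text
clock: 0.52
eef_pos: [0.236, 0.386, 0.2904]
tool_rot: [-0.326, 0.526, 0.318, 0.718]
ft_force: [-0.6, 0.6, -0.5]
grip_width: 0.0255
```

{"method": "apply_moves", "body": {
  "targets": [-0.02, -0.17, -0.03, 0.2, -0.14, -0.11, 0, -0.03, -0.33, -0.05, 0.4, -0.28, -0.22, 0, -0.05, -0.5, -0.08, 0.62, -0.42, -0.34, 0, -0.05, -0.5, -0.08, 0.62, -0.42, -0.34, 0, -0.05, -0.5, -0.08, 0.62, -0.42, -0.34, 0]
}}

```text
clock: 0.93
eef_pos: [0.3213, 0.2963, 0.3119]
tool_rot: [-0.221, 0.463, 0.204, 0.833]
ft_force: [-0.3, 0.5, -0.7]
grip_width: 0.0
```

```bash
python3 - <<'E'
from h import *
o,p,R=now();print(o['clock'],p,o['joint_pos'].round(2),o['grip_width'],o['ft_force'])
G=tool(PT)
goal=tip(.068,-70)-.12*AX+.03*UP
S=Slerp([0,1],Ro.concatenate([R,G])); print((R.inv()*G).as_rotvec())
P=lambda s:(1-s)*p+s*goal+np.array([0,0,.04])*np.sin(np.pi*s)
for i in range(2):
    s0,s1=i/2,(i+1)/2; print(P(s1).round(3),rel(P(s0),S(s0),P(s1),S(s1)).round(2))
E
```

```text
0.9333 [0.32132141 0.29634306 0.31191632] [ 0.97 -0.25 -0.4   1.   -0.33  1.84] 4.3169153997358105e-05 [-0.28416197  0.4954023  -0.70544512]
[ 0.61469747 -0.42912821 -0.339689  ]
[0.407 0.206 0.312] [ 0.12 -0.48  0.03  0.61 -0.43 -0.34]
[0.493 0.116 0.232] [ 0.44 -0.38 -0.08  0.61 -0.43 -0.34]
```

{"method": "apply_moves", "body": {
  "targets": [0.04, -0.16, 0.01, 0.2, -0.14, -0.11, 0, 0.08, -0.32, 0.02, 0.4, -0.28, -0.22, 0, 0.12, -0.48, 0.03, 0.61, -0.43, -0.34, 0, 0.12, -0.48, 0.03, 0.61, -0.43, -0.34, 0, 0.12, -0.48, 0.03, 0.61, -0.43, -0.34, 0]
}}

```text
clock: 1.35
eef_pos: [0.4064, 0.2066, 0.3096]
tool_rot: [-0.109, 0.378, 0.083, 0.916]
ft_force: [0.1, 0.3, 1.0]
grip_width: 0.0003
```

{"method": "apply_moves", "body": {
  "targets": [0.11, -0.1, -0.02, 0.15, -0.11, -0.09, 0, 0.22, -0.19, -0.04, 0.3, -0.22, -0.17, 0, 0.33, -0.29, -0.06, 0.45, -0.32, -0.26, 0, 0.44, -0.38, -0.08, 0.61, -0.43, -0.34, 0, 0.44, -0.38, -0.08, 0.61, -0.43, -0.34, 0, 0.44, -0.38, -0.08, 0.61, -0.43, -0.34, 0]
}}

```text
clock: 1.85
eef_pos: [0.4924, 0.1193, 0.229]
tool_rot: [0.008, 0.278, -0.04, 0.96]
ft_force: [-0.0, 0.3, -0.8]
grip_width: -0.0001
```

```bash
cat >> h.py <<'E'
def shot(tag):
    o,p,R=now()
    w,d=bot.camera("wrist"); cv2.imwrite(f"pics/w{tag}.png",w[:,:,::-1])
    P=bot.camera_params("wrist"); T=np.eye(4);T[:3,:3]=R.as_matrix();T[:3,3]=p
    cw=cloud("wrist",d,P,T@P['tool_from_camera'])
    s,ds=bot.camera("scene"); cv2.imwrite(f"pics/s{tag}.png",cv2.resize(s[100:260,140:390,::-1],None,fx=3,fy=3))
    return (w,cw),(s,cloud("scene",ds))
def wheelang(w,p,verbose=True):
    a=w-HUB; Y=a@LY;Z=a[...,2];H=a@AX;r=np.hypot(Y,Z);th=np.degrees(np.arctan2(-Y,Z))
    sp=(r>.035)&(r<.1)&(abs(H)<.015)
    # circular mean modulo 72 robustly
    t=th[sp]; 
    best=max(np.arange(0,72,.5),key=lambda c:(np.abs((t-c+36)%72-36)<4).sum())
    dd=(t-best+36)%72-36; k=abs(dd)<5
    p=p.astype(int); red=(p[...,0]>100)&(p[...,1]<70)&(p[...,2]<70)&(r>.12)&(r<.19)&(abs(H)<.05)
    print("spoke mod72 %.1f n %d of %d; red th %s n %d"%((best+dd[k].mean())%72,k.sum(),sp.sum(),np.median(th[red]) if red.any() else None,red.sum()))
E
python3 - <<'E'
from h import *
a,b=shot("1"); o,p,R=now();print(p,o['ft_force'],o['joint_pos'].round(2))
print(p-(tip(.068,-70)-.12*AX+.03*UP))
for im,w in (a,b): wheelang(w,im)
E
```

```text
[0.49352816 0.12060365 0.23281929] [-1.13317472  0.00571843  1.32818614] [ 0.54 -0.18 -0.96 -0.13 -0.52  1.93]
[0.00019048 0.00444983 0.00122014]
spoke mod72 28.7 n 2101 of 2238; red th None n 0
spoke mod72 27.5 n 223 of 263; red th 97.24542882729051 n 35
```

View pics/w1.png

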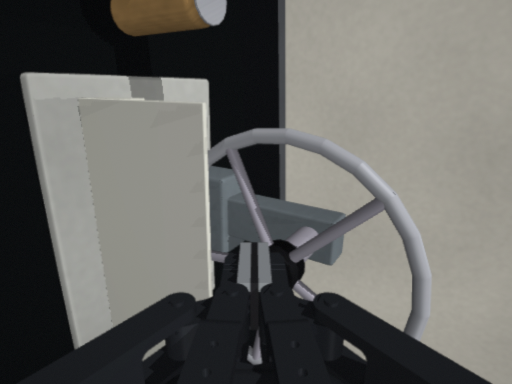

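View pics/s1.png

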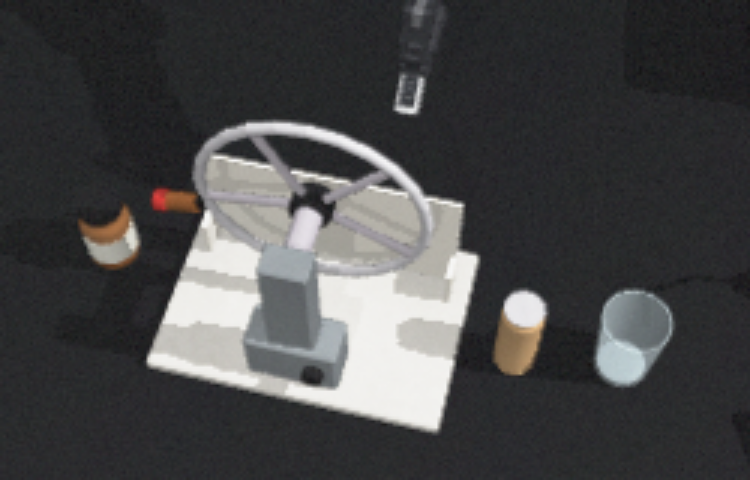

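```bash
python3 - <<'E'
from h import *
from scipy.optimize import least_squares
(im,w),_=shot("1b")
a=w-HUB; H=a@AX; Y=a@LY; r=np.hypot(Y,a[...,2]); m=(abs(r-.115)<.02)&(abs(H)<.03)
q=w[m]
def res(v):
    a=q-v[:3]; ax=np.array([np.cos(v[3]),np.sin(v[3]),0]); h=a@ax; rr=np.linalg.norm(a-np.outer(h,ax),axis=1)
    return np.hypot(h,rr-.115)-.006
s=least_squares(res,[*HUB,YAW],loss='soft_l1',f_scale=.002); print(m.sum(),s.x,np.median(abs(s.fun)))
import h
h.HUB[:]=s.x[:3]
h.YAW=s.x[3];h.AX[:]=[np.cos(s.x[3]),np.sin(s.x[3]),0];h.LY[:]=[-np.sin(s.x[3]),np.cos(s.x[3]),0]
wheelang(w,im)
a=w-HUB; Y=a@LY;Z=a[...,2];H=a@AX;r=np.hypot(Y,Z);th=np.degrees(np.arctan2(-Y,Z))
sp=(r>.035)&(r<.1)&(abs(H)<.015)
for c in (-119,-47,25,97):
    k=sp&(abs((th-c+180)%360-180)<14); print(c,k.sum(),np.median(th[k]) if k.any() else '',np.median(H[k]) if k.any() else '')
E
```

```text
6691 [ 0.58555241  0.04205391  0.18962098 -0.09422934] 0.0004298442863188605
spoke mod72 28.7 n 2089 of 2359; red th None n 0
-119 868 -113.14235254753497 -0.0038015396887158934
-47 1015 -44.80379257042351 -0.004127699921930723
25 102 21.37386524802836 -0.0030406030742622047
97 191 99.21406926786665 -0.00441041577308915
```

```bash
cat >> h.py <<'E'
HUB[:]=[.586,.0423,.19]; YAW=-.093
AX[:]=[np.cos(YAW),np.sin(YAW),0]; LY[:]=[-np.sin(YAW),np.cos(YAW),0]
def rows(pts,claw=0,R=None):
    o,p,R0=now(); G=tool(PT,YAW)
    print("now",o['clock'],p.round(4),"F",o['ft_force'].round(1))
    out=[]
    for q in pts: out+= [float(v) for v in (rel(p,R0,q,G)).round(2)+0]+[claw]
    print([0 if v==0 else v for v in out])
E
python3 - <<'E'
from h import *
rows([tip(.068,-70)-.06*AX]*4+[tip(.068,-70)-.04*AX,tip(.068,-70)-.02*AX]+[tip(.068,-70)]*3)
E
```

```text
now 2.05 [0.4939 0.1208 0.2347] F [ 0.5 -0.4 -0.3]
[0.27, -0.02, 0.01, 0.02, 0.01, -0.02, 0, 0.27, -0.02, 0.01, 0.02, 0.01, -0.02, 0, 0.27, -0.02, 0.01, 0.02, 0.01, -0.02, 0, 0.27, -0.02, 0.01, 0.02, 0.01, -0.02, 0, 0.33, -0.03, 0.05, 0.02, 0.01, -0.02, 0, 0.4, -0.03, 0.09, 0.02, 0.01, -0.02, 0, 0.47, -0.03, 0.14, 0.02, 0.01, -0.02, 0, 0.47, -0.03, 0.14, 0.02, 0.01, -0.02, 0, 0.47, -0.03, 0.14, 0.02, 0.01, -0.02, 0]
```

{"method": "apply_moves", "body": {
  "targets": [0.14, -0.01, 0.01, 0.02, 0.01, -0.02, 0, 0.27, -0.02, 0.01, 0.02, 0.01, -0.02, 0, 0.27, -0.02, 0.01, 0.02, 0.01, -0.02, 0, 0.33, -0.03, 0.05, 0.02, 0.01, -0.02, 0, 0.4, -0.03, 0.09, 0.02, 0.01, -0.02, 0, 0.47, -0.03, 0.14, 0.02, 0.01, -0.02, 0, 0.47, -0.03, 0.14, 0.02, 0.01, -0.02, 0, 0.47, -0.03, 0.14, 0.02, 0.01, -0.02, 0]
}}

```text
clock: 2.72
eef_pos: [0.6106, 0.1023, 0.2017]
tool_rot: [0.014, 0.276, -0.046, 0.96]
ft_force: [0.4, 0.4, -1.1]
grip_width: 0.0002
```

```bash
python3 - <<'E'
from h import *
a,b=shot("2")
for im,w in (a,b): wheelang(w,im)
o,p,R=now(); print(p-tip(.068,-70), (R.inv()*tool(PT,YAW)).as_rotvec())
rows([tip(.068,-70+4*k) for k in range(1,13)])
E
```

```text
spoke mod72 30.0 n 2912 of 6784; red th None n 0
spoke mod72 26.3 n 248 of 376; red th 95.969304938995 n 37
[ 3.60410046e-05 -2.08628050e-03  7.19167261e-04] [-0.00326133 -0.00086048  0.00266183]
now 2.8167 [0.6106 0.1022 0.2023] F [-1.2  0.6  0. ]
[-0.01, 0, 0.01, -0.01, 0, 0.01, 0, -0.02, -0.01, 0.03, -0.01, 0, 0.01, 0, -0.03, -0.02, 0.04, -0.01, 0, 0.01, 0, -0.03, -0.03, 0.05, -0.01, 0, 0.01, 0, -0.04, -0.04, 0.07, -0.01, 0, 0.01, 0, -0.05, -0.05, 0.08, -0.01, 0, 0.01, 0, -0.06, -0.07, 0.09, -0.01, 0, 0.01, 0, -0.06, -0.08, 0.1, -0.01, 0, 0.01, 0, -0.07, -0.1, 0.11, -0.01, 0, 0.01, 0, -0.07, -0.11, 0.12, -0.01, 0, 0.01, 0, -0.08, -0.13, 0.13, -0.01, 0, 0.01, 0, -0.08, -0.15, 0.13, -0.01, 0, 0.01, 0]
```

View pics/w2.png

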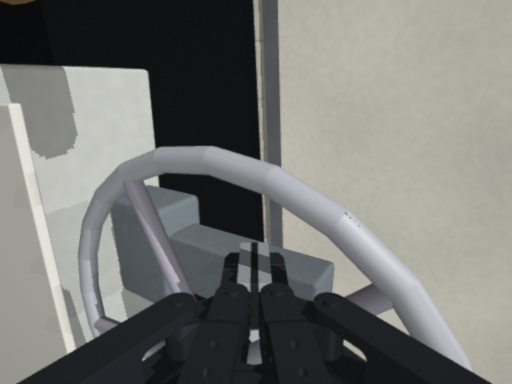

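View pics/s2.png

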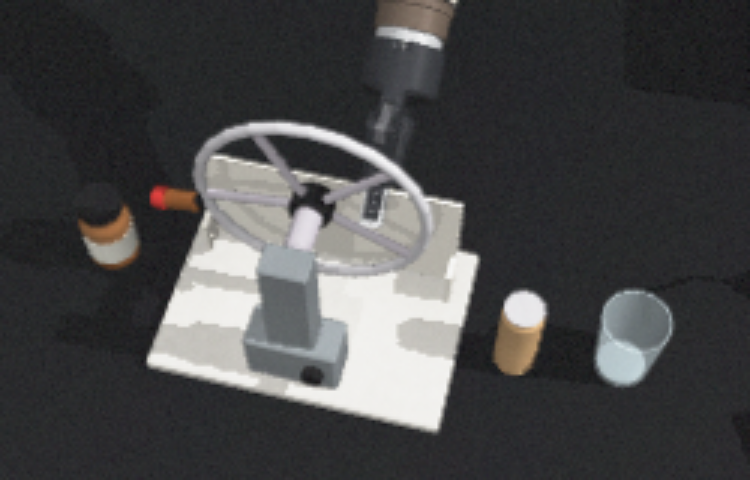

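{"method": "apply_moves", "body": {
  "targets": [-0.01, 0, 0.01, 0, 0, 0, 0, -0.02, -0.01, 0.03, 0, 0, 0, 0, -0.03, -0.02, 0.04, 0, 0, 0, 0, -0.03, -0.03, 0.05, 0, 0, 0, 0, -0.04, -0.04, 0.07, 0, 0, 0, 0, -0.05, -0.05, 0.08, 0, 0, 0, 0, -0.06, -0.07, 0.09, 0, 0, 0, 0, -0.06, -0.08, 0.1, 0, 0, 0, 0, -0.07, -0.1, 0.11, 0, 0, 0, 0, -0.07, -0.11, 0.12, 0, 0, 0, 0, -0.08, -0.13, 0.13, 0, 0, 0, 0, -0.08, -0.15, 0.13, 0, 0, 0, 0]
}}

```text
clock: 3.82
eef_pos: [0.6071, 0.0634, 0.2402]
tool_rot: [0.014, 0.276, -0.047, 0.96]
ft_force: [-3.8, 2.4, 0.8]
grip_width: -0.0002
```

```bash
python3 - <<'E'
from h import *
a,b=shot("3")
for im,w in (a,b): wheelang(w,im)
o,p,R=now(); print(p-tip(.068,-22))
rows([tip(.068,-22+4*k) for k in range(1,13)])
E
```

```text
spoke mod72 68.1 n 4784 of 8021; red th 138.91673514194983 n 22
spoke mod72 66.5 n 262 of 401; red th 137.18616253328196 n 28
[ 0.00037795 -0.00340116 -0.00118603]
now 3.9167 [0.6073 0.0626 0.2402] F [-1.   0.   0.8]
[-0.01, 0, 0.01, -0.01, 0, 0.01, 0, -0.01, -0.02, 0.01, -0.01, 0, 0.01, 0, -0.01, -0.04, 0.02, -0.01, 0, 0.01, 0, -0.01, -0.06, 0.02, -0.01, 0, 0.01, 0, -0.01, -0.08, 0.02, -0.01, 0, 0.01, 0, -0.01, -0.1, 0.02, -0.01, 0, 0.01, 0, -0.01, -0.12, 0.02, -0.01, 0, 0.01, 0, -0.01, -0.14, 0.02, -0.01, 0, 0.01, 0, -0.01, -0.15, 0.01, -0.01, 0, 0.01, 0, -0.01, -0.17, 0.01, -0.01, 0, 0.01, 0, 0, -0.19, 0, -0.01, 0, 0.01, 0, 0, -0.21, 0, -0.01, 0, 0.01, 0]
```

View pics/s3.png

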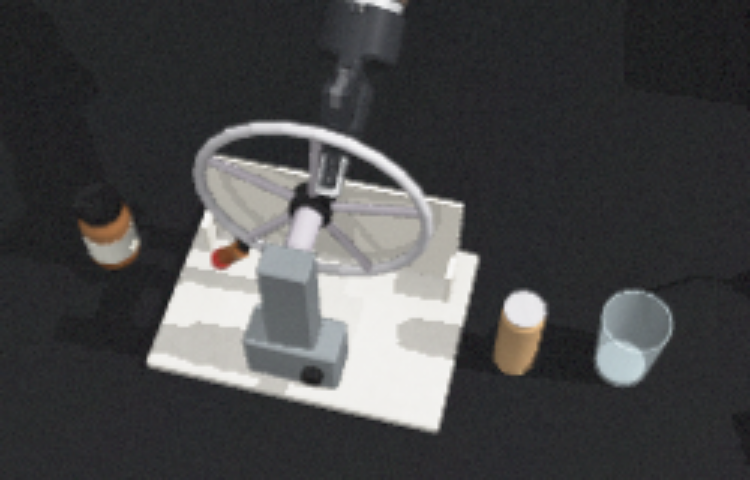

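{"method": "apply_moves", "body": {
  "targets": [-0.01, -0.01, 0.01, 0, 0, 0, 0, -0.01, -0.02, 0.01, 0, 0, 0, 0, -0.01, -0.04, 0.02, 0, 0, 0, 0, -0.01, -0.06, 0.02, 0, 0, 0, 0, -0.01, -0.08, 0.02, 0, 0, 0, 0, -0.01, -0.1, 0.02, 0, 0, 0, 0, -0.01, -0.12, 0.02, 0, 0, 0, 0, -0.01, -0.14, 0.02, 0, 0, 0, 0, -0.01, -0.15, 0.01, 0, 0, 0, 0, -0.01, -0.17, 0.01, 0, 0, 0, 0, 0, -0.19, 0, 0, 0, 0, 0, 0, -0.21, 0, 0, 0, 0, 0]
}}

```text
clock: 4.92
eef_pos: [0.6018, 0.0108, 0.2392]
tool_rot: [0.014, 0.276, -0.048, 0.96]
ft_force: [0.8, 2.5, 0.2]
grip_width: 0.0001
```

```bash
python3 - <<'E'
from h import *
a,b=shot("4")
for im,w in (a,b): wheelang(w,im)
o,p,R=now(); print(p-tip(.068,26))
rows([tip(.068,26+4*k) for k in range(1,10)])
E
```

```text
spoke mod72 43.8 n 8963 of 13724; red th -171.13156266314377 n 347
spoke mod72 44.6 n 237 of 375; red th -170.06407724050666 n 12
[-0.00024987 -0.00113844 -0.00050786]
now 5.0167 [0.6016 0.0098 0.239 ] F [ 0.6  0.7 -0.3]
[0, -0.01, -0.01, -0.01, 0, 0.01, 0, 0.01, -0.03, -0.01, -0.01, 0, 0.01, 0, 0.02, -0.04, -0.02, -0.01, 0, 0.01, 0, 0.02, -0.06, -0.03, -0.01, 0, 0.01, 0, 0.03, -0.07, -0.04, -0.01, 0, 0.01, 0, 0.04, -0.08, -0.06, -0.01, 0, 0.01, 0, 0.05, -0.1, -0.07, -0.01, 0, 0.01, 0, 0.05, -0.11, -0.08, -0.01, 0, 0.01, 0, 0.06, -0.12, -0.1, -0.01, 0, 0.01, 0]
```

View pics/s4.png

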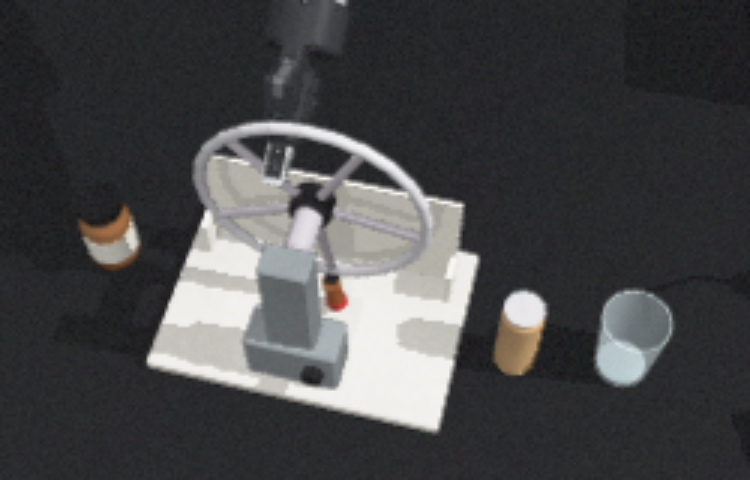

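{"method": "apply_moves", "body": {
  "targets": [0, -0.01, -0.01, 0, 0, 0, 0, 0.01, -0.03, -0.01, 0, 0, 0, 0, 0.02, -0.04, -0.02, 0, 0, 0, 0, 0.02, -0.06, -0.03, 0, 0, 0, 0, 0.03, -0.07, -0.04, 0, 0, 0, 0, 0.04, -0.08, -0.06, 0, 0, 0, 0, 0.05, -0.1, -0.07, 0, 0, 0, 0, 0.05, -0.11, -0.08, 0, 0, 0, 0, 0.06, -0.12, -0.1, 0, 0, 0, 0]
}}

```text
clock: 5.77
eef_pos: [0.5989, -0.0186, 0.2109]
tool_rot: [0.014, 0.275, -0.047, 0.96]
ft_force: [1.6, 3.0, 4.5]
grip_width: -0.0001
```

```bash
python3 - <<'E'
from h import *
a,b=shot("5")
for im,w in (a,b): wheelang(w,im)
o,p,R=now(); print(p-tip(.068,62))
rows([tip(.068,57),tip(.068,50)]+[tip(.068,50)-d*AX for d in (.03,.06,.09,.09)])
E
```

```text
spoke mod72 7.4 n 10847 of 17161; red th None n 0
spoke mod72 10.8 n 205 of 392; red th -130.36972185538002 n 13
[-0.00155709 -0.00028372 -0.00181635]
now 5.8667 [ 0.5975 -0.0194  0.2084] F [ 1.7 -0.2  2.3]
[-0.01, 0.01, 0.03, -0.01, -0.01, 0.01, 0, -0.02, 0.03, 0.05, -0.01, -0.01, 0.01, 0, -0.13, 0.03, -0.01, -0.01, -0.01, 0.01, 0, -0.23, 0.03, -0.08, -0.01, -0.01, 0.01, 0, -0.33, 0.03, -0.14, -0.01, -0.01, 0.01, 0, -0.33, 0.03, -0.14, -0.01, -0.01, 0.01, 0]
```

{"method": "apply_moves", "body": {
  "targets": [-0.01, 0.01, 0.03, 0, 0, 0, 0, -0.02, 0.03, 0.05, 0, 0, 0, 0, -0.13, 0.03, -0.01, 0, 0, 0, 0, -0.23, 0.03, -0.08, 0, 0, 0, 0, -0.33, 0.03, -0.14, 0, 0, 0, 0, -0.33, 0.03, -0.14, 0, 0, 0, 0]
}}

```text
clock: 6.37
eef_pos: [0.5044, -0.0024, 0.2195]
tool_rot: [0.013, 0.281, -0.048, 0.959]
ft_force: [-0.7, -0.3, -1.2]
grip_width: -0.0002
```

```bash
python3 - <<'E'
from h import *
a,b=shot("6")
for im,w in (a,b): wheelang(w,im)
q=tip(.07,-89)-.085*AX
o,p,R=now(); print(p)
up=.03*UP
rows([p+(q-p)*s+up*np.sin(np.pi*s) for s in (.2,.4,.6,.8,1,1,1)])
E
```

```text
spoke mod72 10.9 n 5903 of 6575; red th None n 0
spoke mod72 10.3 n 228 of 279; red th -130.34330817551017 n 12
[ 0.5094935  -0.00214836  0.22364816]
now 6.4667 [ 0.5095 -0.0021  0.2236] F [ 0.2 -0.2  0.2]
[-0.02, 0.1, 0.03, -0.01, -0.01, 0.01, 0, -0.02, 0.19, 0.04, -0.01, -0.01, 0.01, 0, 0.01, 0.29, 0.01, -0.01, -0.01, 0.01, 0, 0.05, 0.39, -0.05, -0.01, -0.01, 0.01, 0, 0.11, 0.49, -0.14, -0.01, -0.01, 0.01, 0, 0.11, 0.49, -0.14, -0.01, -0.01, 0.01, 0, 0.11, 0.49, -0.14, -0.01, -0.01, 0.01, 0]
```

View pics/w6.png

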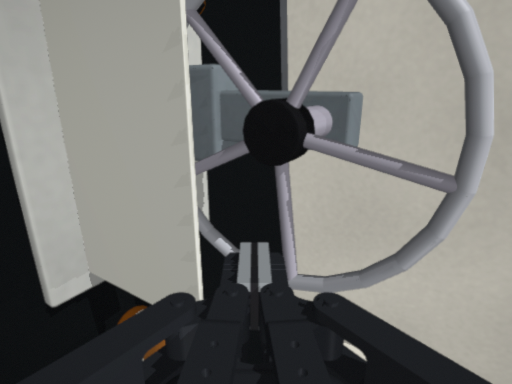

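{"method": "apply_moves", "body": {
  "targets": [-0.02, 0.1, 0.03, 0, 0, 0, 0, -0.02, 0.19, 0.04, 0, 0, 0, 0, 0.01, 0.29, 0.01, 0, 0, 0, 0, 0.05, 0.39, -0.05, 0, 0, 0, 0, 0.11, 0.49, -0.14, 0, 0, 0, 0, 0.11, 0.49, -0.14, 0, 0, 0, 0, 0.11, 0.49, -0.14, 0, 0, 0, 0]
}}

```text
clock: 7.05
eef_pos: [0.5273, 0.1204, 0.176]
tool_rot: [0.011, 0.28, -0.047, 0.959]
ft_force: [-0.9, 0.3, -0.3]
grip_width: -0.0002
```

```bash
python3 - <<'E'
from h import *
a,b=shot("7")
for im,w in (a,b): wheelang(w,im)
q=tip(.07,-89)
o,p,R=now(); print(p-(q-.085*AX))
rows([q-d*AX for d in (.06,.04,.02,0,0,0)])
E
```

```text
spoke mod72 11.6 n 2385 of 2625; red th None n 0
spoke mod72 10.4 n 237 of 282; red th -130.17303291019684 n 15
[0.00172421 0.00088394 0.00063767]
now 7.15 [0.5282 0.1191 0.1802] F [ 0.8  0.1 -0.2]
[0.08, 0, 0.05, -0.01, 0, 0.01, 0, 0.15, 0, 0.09, -0.01, 0, 0.01, 0, 0.22, 0, 0.13, -0.01, 0, 0.01, 0, 0.28, 0, 0.18, -0.01, 0, 0.01, 0, 0.28, 0, 0.18, -0.01, 0, 0.01, 0, 0.28, 0, 0.18, -0.01, 0, 0.01, 0]
```

View pics/w7.png

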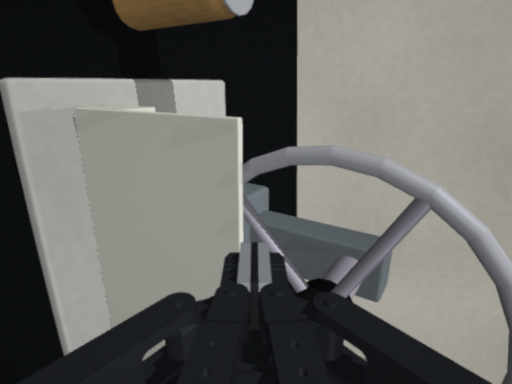

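View pics/s7.png

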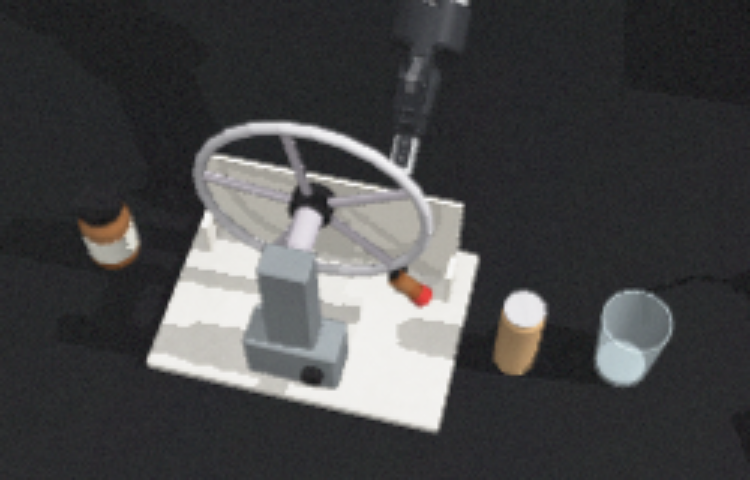

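```bash
python3 - <<'E'
from h import *
q=tip(.07,-89); X=tool(PT,YAW).as_matrix()[:,0]
rows([q-d*X for d in (.1,.1,.07,.045,.02,0,0,0)])
E
```

```text
now 7.15 [0.5282 0.1191 0.1802] F [ 0.8  0.1 -0.2]
[-0.12, 0, 0.17, -0.01, 0, 0.01, 0, -0.12, 0, 0.17, -0.01, 0, 0.01, 0, 0, 0, 0.17, -0.01, 0, 0.01, 0, 0.1, 0, 0.17, -0.01, 0, 0.01, 0, 0.2, 0, 0.17, -0.01, 0, 0.01, 0, 0.28, 0, 0.18, -0.01, 0, 0.01, 0, 0.28, 0, 0.18, -0.01, 0, 0.01, 0, 0.28, 0, 0.18, -0.01, 0, 0.01, 0]
```

{"method": "apply_moves", "body": {
  "targets": [-0.06, 0, 0.09, 0, 0, 0, 0, -0.12, 0, 0.17, 0, 0, 0, 0, -0.12, 0, 0.17, 0, 0, 0, 0, 0, 0, 0.17, 0, 0, 0, 0, 0.1, 0, 0.17, 0, 0, 0, 0, 0.2, 0, 0.17, 0, 0, 0, 0, 0.28, 0, 0.17, 0, 0, 0, 0, 0.28, 0, 0.17, 0, 0, 0, 0]
}}

```text
clock: 7.82
eef_pos: [0.6099, 0.1089, 0.1782]
tool_rot: [0.014, 0.277, -0.049, 0.96]
ft_force: [0.1, -0.2, -0.3]
grip_width: 0.0001
```

```bash
python3 - <<'E'
from h import *
a,b=shot("8")
for im,w in (a,b): wheelang(w,im)
o,p,R=now(); print(p-tip(.07,-89))
rows([tip(.07,-89+4*k) for k in range(1,13)])
E
```

```text
spoke mod72 10.9 n 2873 of 6249; red th -131.41699735677756 n 1157
spoke mod72 9.4 n 268 of 408; red th -131.22094992925338 n 13
[-0.00149356 -0.00092272  0.00057864]
now 7.9167 [0.6096 0.1094 0.1801] F [-0.3 -0.3 -0.2]
[0, 0, 0.02, -0.01, 0, 0.01, 0, -0.01, 0, 0.03, -0.01, 0, 0.01, 0, -0.02, 0, 0.05, -0.01, 0, 0.01, 0, -0.03, -0.01, 0.07, -0.01, 0, 0.01, 0, -0.04, -0.01, 0.08, -0.01, 0, 0.01, 0, -0.05, -0.02, 0.1, -0.01, 0, 0.01, 0, -0.06, -0.03, 0.11, -0.01, 0, 0.01, 0, -0.07, -0.04, 0.13, -0.01, 0, 0.01, 0, -0.08, -0.05, 0.14, -0.01, 0, 0.01, 0, -0.09, -0.06, 0.15, -0.01, 0, 0.01, 0, -0.1, -0.08, 0.17, -0.01, 0, 0.01, 0, -0.1, -0.09, 0.18, -0.01, 0, 0.01, 0]
```

View pics/s8.png

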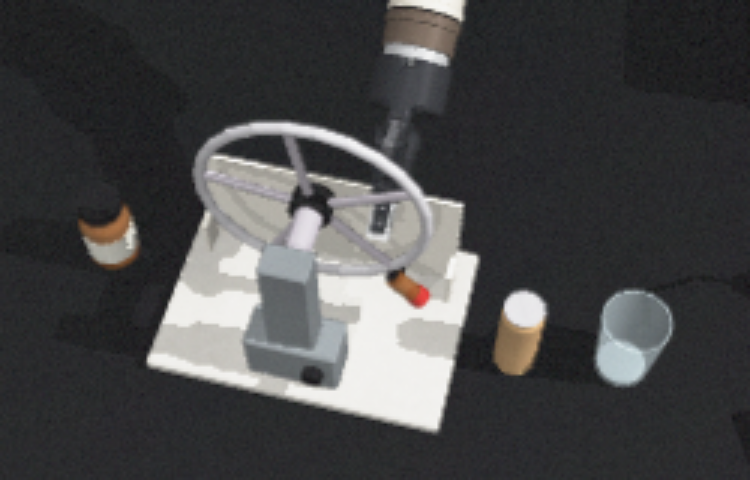

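{"method": "apply_moves", "body": {
  "targets": [0, 0, 0.02, 0, 0, 0, 0, -0.01, 0, 0.03, 0, 0, 0, 0, -0.02, 0, 0.05, 0, 0, 0, 0, -0.03, -0.01, 0.07, 0, 0, 0, 0, -0.04, -0.01, 0.08, 0, 0, 0, 0, -0.05, -0.02, 0.1, 0, 0, 0, 0, -0.06, -0.03, 0.11, 0, 0, 0, 0, -0.07, -0.04, 0.13, 0, 0, 0, 0, -0.08, -0.05, 0.14, 0, 0, 0, 0, -0.09, -0.06, 0.15, 0, 0, 0, 0, -0.1, -0.08, 0.17, 0, 0, 0, 0, -0.1, -0.09, 0.18, 0, 0, 0, 0]
}}

```text
clock: 8.92
eef_pos: [0.6094, 0.0885, 0.2311]
tool_rot: [0.014, 0.276, -0.047, 0.96]
ft_force: [-15.1, 5.6, 0.4]
grip_width: -0.0
```

```bash
python3 - <<'E'
from h import *
a,b=shot("9")
for im,w in (a,b): wheelang(w,im)
o,p,R=now(); print(p-tip(.07,-41))
rows([tip(.07,-41+4*k) for k in range(1,13)])
E
```

```text
spoke mod72 47.0 n 3651 of 6650; red th -96.60705127756631 n 2950
spoke mod72 43.9 n 261 of 379; red th -97.80971737598912 n 16
[ 0.00052522  0.0020912  -0.00013474]
now 9.0167 [0.6094 0.0885 0.231 ] F [-8.7  3.6  0.6]
[-0.01, -0.02, 0.01, -0.01, 0, 0.01, 0, -0.01, -0.04, 0.02, -0.01, 0, 0.01, 0, -0.02, -0.06, 0.03, -0.01, 0, 0.01, 0, -0.02, -0.07, 0.04, -0.01, 0, 0.01, 0, -0.03, -0.09, 0.04, -0.01, 0, 0.01, 0, -0.03, -0.11, 0.05, -0.01, 0, 0.01, 0, -0.03, -0.13, 0.05, -0.01, 0, 0.01, 0, -0.04, -0.15, 0.06, -0.01, 0, 0.01, 0, -0.04, -0.17, 0.06, -0.01, 0, 0.01, 0, -0.04, -0.19, 0.06, -0.01, 0, 0.01, 0, -0.04, -0.21, 0.06, -0.01, 0, 0.01, 0, -0.04, -0.23, 0.06, -0.01, 0, 0.01, 0]
```

View pics/s9.png

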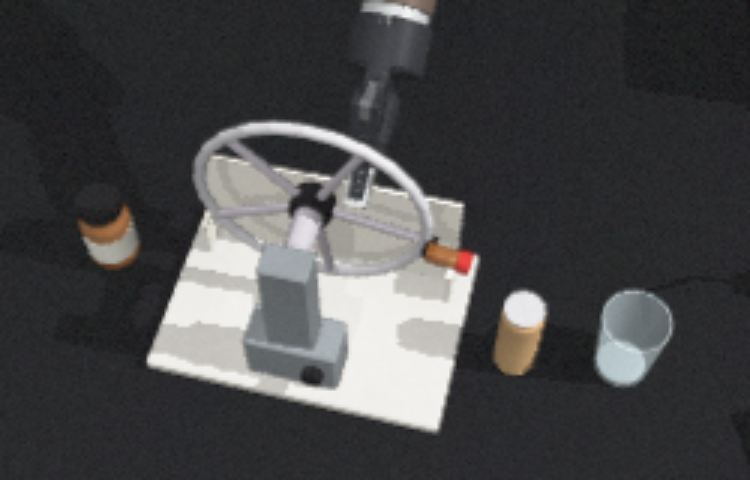

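View pics/w9.png

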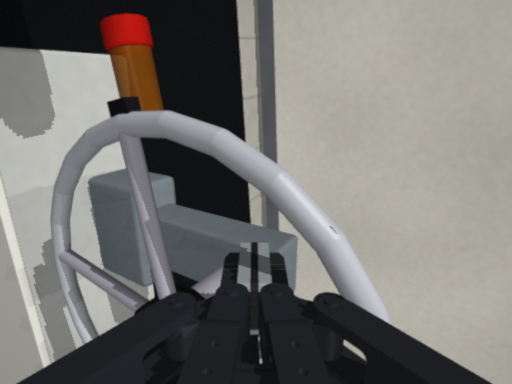

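```bash
python3 - <<'E'
from h import *
rows([tip(.058,a,.014) for a in (-46,-46,-42,-38,-34,-30,-26,-22,-18,-14,-10,-6)])
E
```

```text
now 9.0167 [0.6094 0.0885 0.231 ] F [-8.7  3.6  0.6]
[-0.01, -0.03, -0.04, -0.01, 0, 0.01, 0, -0.01, -0.03, -0.04, -0.01, 0, 0.01, 0, -0.01, -0.04, -0.03, -0.01, 0, 0.01, 0, -0.02, -0.05, -0.02, -0.01, 0, 0.01, 0, -0.02, -0.06, -0.02, -0.01, 0, 0.01, 0, -0.03, -0.08, -0.01, -0.01, 0, 0.01, 0, -0.03, -0.09, 0, -0.01, 0, 0.01, 0, -0.04, -0.11, 0, -0.01, 0, 0.01, 0, -0.04, -0.12, 0.01, -0.01, 0, 0.01, 0, -0.04, -0.14, 0.01, -0.01, 0, 0.01, 0, -0.04, -0.15, 0.01, -0.01, 0, 0.01, 0, -0.04, -0.17, 0.02, -0.01, 0, 0.01, 0]
```

{"method": "apply_moves", "body": {
  "targets": [-0.04, 0, -0.02, 0, 0, 0, 0, -0.02, -0.02, -0.04, 0, 0, 0, 0, -0.01, -0.04, -0.03, 0, 0, 0, 0, -0.02, -0.05, -0.02, 0, 0, 0, 0, -0.02, -0.06, -0.02, 0, 0, 0, 0, -0.03, -0.08, -0.01, 0, 0, 0, 0]
}}

```text
clock: 9.52
eef_pos: [0.6003, 0.0703, 0.2326]
tool_rot: [0.014, 0.276, -0.046, 0.96]
ft_force: [1.3, 4.1, -3.5]
grip_width: 0.0001
```

```bash
python3 - <<'E'
from h import *
a,b=shot("10")
for im,w in (a,b): wheelang(w,im)
o,p,R=now(); print(p-tip(.058,-30,.014),(R.inv()*tool(PT,YAW)).as_rotvec())
rows([tip(.058,-30+4*k,.014) for k in range(1,13)])
E
```

```text
spoke mod72 60.9 n 3975 of 5857; red th -82.20952128195268 n 1436
spoke mod72 59.6 n 244 of 419; red th -81.4241636841097 n 39
[ 1.44468426e-05 -1.56607381e-03  9.05392740e-04] [-0.00495427  0.00066164  0.00598403]
now 9.6167 [0.6005 0.0686 0.2337] F [-1.1  1.6  0.1]
[0, -0.01, 0, -0.01, 0, 0.01, 0, -0.01, -0.02, 0.01, -0.01, 0, 0.01, 0, -0.01, -0.04, 0.01, -0.01, 0, 0.01, 0, -0.01, -0.05, 0.02, -0.01, 0, 0.01, 0, -0.01, -0.07, 0.02, -0.01, 0, 0.01, 0, -0.01, -0.09, 0.02, -0.01, 0, 0.01, 0, -0.01, -0.1, 0.02, -0.01, 0, 0.01, 0, -0.01, -0.12, 0.02, -0.01, 0, 0.01, 0, -0.01, -0.13, 0.02, -0.01, 0, 0.01, 0, -0.01, -0.15, 0.02, -0.01, 0, 0.01, 0, -0.01, -0.17, 0.02, -0.01, 0, 0.01, 0, -0.01, -0.18, 0.01, -0.01, 0, 0.01, 0]
```

View pics/w10.png

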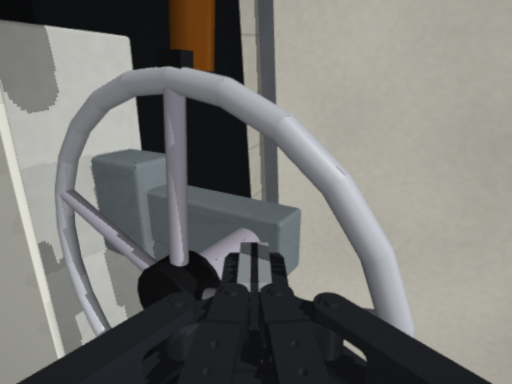

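{"method": "apply_moves", "body": {
  "targets": [0, -0.01, 0, 0, 0, 0, 0, -0.01, -0.02, 0.01, 0, 0, 0, 0, -0.01, -0.04, 0.01, 0, 0, 0, 0, -0.01, -0.05, 0.02, 0, 0, 0, 0, -0.01, -0.07, 0.02, 0, 0, 0, 0, -0.01, -0.09, 0.02, 0, 0, 0, 0, -0.01, -0.1, 0.02, 0, 0, 0, 0, -0.01, -0.12, 0.02, 0, 0, 0, 0, -0.01, -0.13, 0.02, 0, 0, 0, 0, -0.01, -0.15, 0.02, 0, 0, 0, 0, -0.01, -0.17, 0.02, 0, 0, 0, 0, -0.01, -0.18, 0.01, 0, 0, 0, 0]
}}

```text
clock: 10.62
eef_pos: [0.5964, 0.0244, 0.2378]
tool_rot: [0.014, 0.274, -0.048, 0.96]
ft_force: [5.3, 3.9, 2.2]
grip_width: -0.0001
```

```bash
python3 - <<'E'
from h import *
a,b=shot("11")
for im,w in (a,b): wheelang(w,im)
o,p,R=now(); print(p-tip(.058,18,.014),(R.inv()*tool(PT,YAW)).as_rotvec())
rows([tip(.058,18+4*k,.014) for k in range(1,8)])
E
```

```text
spoke mod72 35.7 n 7203 of 10042; red th -34.99384287150842 n 1843
spoke mod72 35.2 n 237 of 386; red th -34.81018488861698 n 69
[-0.00019049  0.00036695 -0.000398  ] [-0.00496821  0.00179341  0.00629105]
now 10.7167 [0.596  0.0238 0.2373] F [2.8 1.8 2.1]
[0, -0.02, 0, -0.01, 0, 0.01, 0, 0.01, -0.03, -0.01, -0.01, 0, 0.01, 0, 0.01, -0.05, -0.01, -0.01, 0, 0.01, 0, 0.02, -0.06, -0.02, -0.01, 0, 0.01, 0, 0.02, -0.07, -0.03, -0.01, 0, 0.01, 0, 0.03, -0.08, -0.04, -0.01, 0, 0.01, 0, 0.03, -0.1, -0.05, -0.01, 0, 0.01, 0]
```

View pics/s11.png

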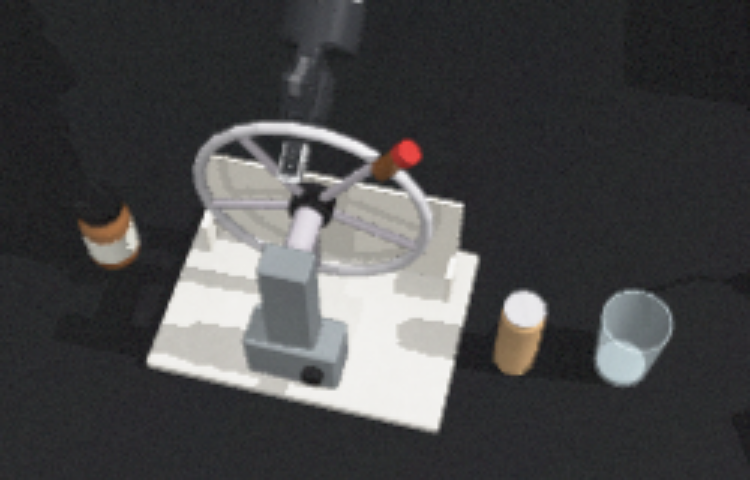

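{"method": "apply_moves", "body": {
  "targets": [0, -0.02, 0, 0, 0, 0, 0, 0.01, -0.03, -0.01, 0, 0, 0, 0, 0.01, -0.05, -0.01, 0, 0, 0, 0, 0.02, -0.06, -0.02, 0, 0, 0, 0, 0.02, -0.07, -0.03, 0, 0, 0, 0, 0.03, -0.08, -0.04, 0, 0, 0, 0, 0.03, -0.1, -0.05, 0, 0, 0, 0]
}}

```text
clock: 11.3
eef_pos: [0.5919, -0.0004, 0.2203]
tool_rot: [0.014, 0.277, -0.047, 0.96]
ft_force: [0.8, 2.1, 2.5]
grip_width: -0.0003
```

```bash
python3 - <<'E'
from h import *
a,b=shot("12")
for im,w in (a,b): wheelang(w,im)
o,p,R=now(); print(p-tip(.058,46,.014))
rows([tip(.058,46+3*k,.014) for k in range(1,5)])
E
```

```text
spoke mod72 67.4 n 9740 of 12764; red th -8.842632608932051 n 51
spoke mod72 68.8 n 249 of 398; red th -4.2996556991460855 n 71
[-0.0030795  -0.00130576 -0.00385905]
now 11.4 [ 0.5909 -0.0016  0.219 ] F [0.2 0.4 0.6]
[0.01, 0, 0.01, -0.01, -0.01, 0.01, 0, 0.01, -0.01, 0, -0.01, -0.01, 0.01, 0, 0.02, -0.02, 0, -0.01, -0.01, 0.01, 0, 0.02, -0.02, -0.01, -0.01, -0.01, 0.01, 0]
```

View pics/w12.png

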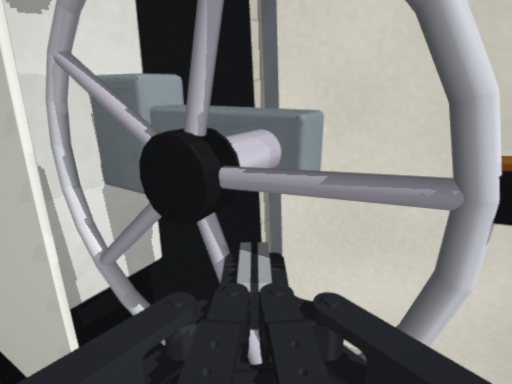

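{"method": "apply_moves", "body": {
  "targets": [0, -0.01, -0.01, 0, 0, 0, 0, 0.01, -0.02, -0.01, 0, 0, 0, 0, 0.01, -0.02, -0.01, 0, 0, 0, 0]
}}

```text
clock: 11.65
eef_pos: [0.5916, -0.0059, 0.2161]
tool_rot: [0.014, 0.277, -0.048, 0.959]
ft_force: [-0.5, 0.6, 1.0]
grip_width: -0.0
```

```bash
python3 - <<'E'
from h import *
a,b=shot("13")
for im,w in (a,b): wheelang(w,im)
o,p,R=now(); X=R.as_matrix()[:,0]; print(p)
bk=.012*(np.sin(.85)*UP+np.cos(.85)*LY)*1
rows([p+.5*bk,p+bk]+[p+bk-d*AX+.3*d*UP for d in (.03,.06,.1,.14,.14)])
E
```

```text
spoke mod72 1.8 n 9928 of 13192; red th None n 0
spoke mod72 2.0 n 225 of 384; red th 0.29667880997354307 n 78
[ 0.59179828 -0.00592801  0.2164575 ]
now 11.75 [ 0.5918 -0.0059  0.2165] F [-0.5  0.3  1.2]
[-0.01, 0.02, 0.02, -0.01, -0.01, 0.01, 0, -0.02, 0.03, 0.03, -0.01, -0.01, 0.01, 0, -0.14, 0.03, 0, -0.01, -0.01, 0.01, 0, -0.26, 0.03, -0.04, -0.01, -0.01, 0.01, 0, -0.42, 0.03, -0.08, -0.01, -0.01, 0.01, 0, -0.58, 0.03, -0.13, -0.01, -0.01, 0.01, 0, -0.58, 0.03, -0.13, -0.01, -0.01, 0.01, 0]
```

{"method": "apply_moves", "body": {
  "targets": [-0.01, 0.02, 0.02, 0, 0, 0, 0, -0.02, 0.03, 0.03, 0, 0, 0, 0, -0.14, 0.03, 0, 0, 0, 0, 0, -0.26, 0.03, -0.04, 0, 0, 0, 0, -0.42, 0.03, -0.08, 0, 0, 0, 0, -0.58, 0.03, -0.13, 0, 0, 0, 0, -0.58, 0.03, -0.13, 0, 0, 0, 0, -0.58, 0.03, -0.13, 0, 0, 0, 0]
}}

```text
clock: 12.42
eef_pos: [0.4528, 0.0167, 0.2717]
tool_rot: [0.015, 0.272, -0.046, 0.961]
ft_force: [0.0, -0.1, 0.4]
grip_width: 0.0002
```

```bash
python3 - <<'E'
from h import *
a,b=shot("14")
for im,w in (a,b): wheelang(w,im)
im,w=a
A=w-HUB; Y=A@LY;Z=A[...,2];H=A@AX;r=np.hypot(Y,Z);th=np.degrees(np.arctan2(-Y,Z)); sp=(r>.035)&(r<.1)&(abs(H)<.015)
for c in (-144,-72,0,72,144):
    k=sp&(abs((th-c+180)%360-180)<14); print(c,k.sum(),np.median(th[k]) if k.any() else '')
t,d=bot.camera("top"); cv2.imwrite("pics/t14.png",cv2.resize(t[160:260,150:350,::-1],None,fx=4,fy=4))
o,p,R=now(); print(o['clock'],p,o['ft_force'])
w=cloud("scene",bot.camera("scene")[1]); x,y,z=w[...,0],w[...,1],w[...,2]
m=((z>.03)&(z<.14)&(x>.5)&(x<.7)&((y>.22)|(y<-.16))&(y<.45)).astype(np.uint8)
k,l,s,c=cv2.connectedComponentsWithStats(m)
for i in range(1,k):
    if s[i,4]>50: q=w[l==i]; print(s[i],q.min(0).round(3),q.max(0).round(3))
E
```

```text
spoke mod72 1.6 n 3404 of 3765; red th 0.10340745079578026 n 835
spoke mod72 1.8 n 237 of 288; red th 0.4825486811362454 n 74
-144 623 -139.8907422558179
-72 1045 -68.65819241011286
0 979 0.30005131143349345
72 715 71.57471129096837
144 403 145.10753076284834
12.5667 [0.45433417 0.01617978 0.26733009] [-0.2042445   0.75145202  0.0964458 ]
[ 26 146  12  15  62] [ 0.515 -0.754  0.03 ] [ 0.557 -0.709  0.063]
[ 34 147  12  16  62] [ 0.514 -0.724  0.031] [ 0.559 -0.677  0.063]
[165 161  20  26 369] [ 0.53  -0.226  0.03 ] [ 0.584 -0.173  0.105]
[305 197  17  24 311] [0.604 0.241 0.03 ] [0.648 0.285 0.114]
[339 197  25  29 485] [0.579 0.341 0.03 ] [0.65  0.411 0.098]
```

View pics/w14.png

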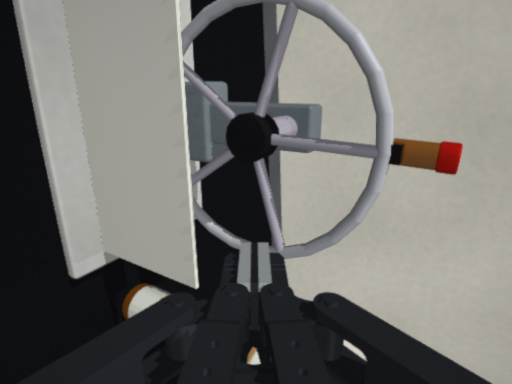

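View pics/s14.png

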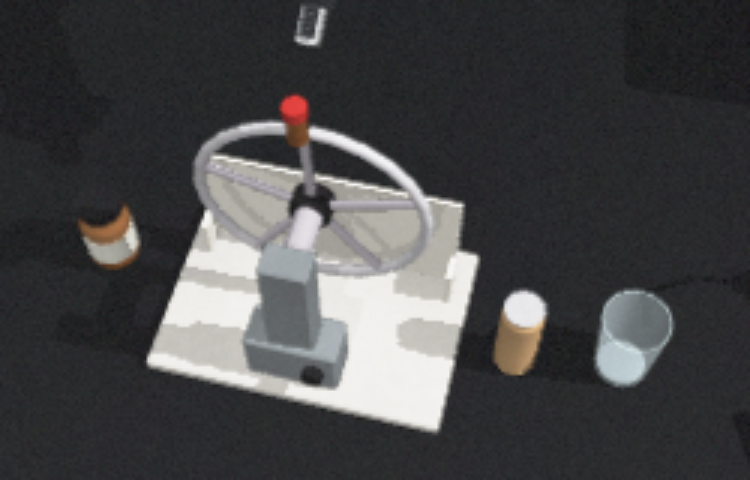

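The wheel reads 0 to 2° in the wrist and scene cameras. The tube stands upright, at wrist pixel (450,157) and scene pixel (294,110). The arm is clear of the wheel and the bystanders have not moved, so I'm handing in.

```bash
python3 -c "
from workcell import bot
print(bot.job_done())"
```

```text
the job is handed in; nothing more can be done
None
```

I turned the wheel clockwise about 260° with the closed fingertips, in two spoke pushes, and the red-capped tube now points straight up. I then backed the arm off about 14 cm and handed the job in at about 12.6 s; no verdict was reported.

- **Wheel angle:** the last checks put the cap at 0.1 to 0.5° and the spoke fit at 1.6 to 1.8°, from both the wrist and scene cameras. The limit is 7°. Single-spoke readings from the wrist camera scattered from about −0.4° to +4°. The cap and the upright tube's own spoke both read close to 0°.
- **Bystanders:** the beaker, jar and canister are within about 2 mm of where they started, and upright.
- **Contact:** the wrist force was near zero after backing off.
- **Force during the second push:** the wrist force rose to about 15 N, probably from a finger knuckle touching the rim. I backed out slightly and carried on closer to the hub, where it stayed at about 7 N or less.
- **Sample tube:** I saw no contact with it in the pictures.

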